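# Unlock a die cutter's service panel and prop it open on its gravity catch

### The arm

A 7-joint arm with a two-finger parallel gripper is mounted at the origin on the work surface. World frame = base frame: x ahead of the robot, y to its left, z up, the work surface at z = 0. Lengths are in m, angles in rad, forces in N, time in s.
With the tool pointing down it reaches from about 0.4 to 0.85 m from the base axis. Payload 10.4 kg.
Tool frame: the origin (TCP) lies at the very end of the fingers, on their centre line; the grasp point (between the pads) lies 19 mm behind it; z points along the fingers, y is the line along which they close (so a half turn about z gives the same grasp; the last joint's range is limited). The gripper opens to 87 mm and grips with 3 to 60 N. Pads are 19 mm wide; open, the fingers measure 117 mm over their backs; the gripper's body (75 mm by 190 mm) begins 51 mm behind the grasp point.
Start: joints at [1.29, 0.332, -0.065, 1.46, 0.022, 1.35, -0.088], TCP at [0.159, -0.604, 0.223] pointing down, gripper open.
Joint ranges: [-2.6, 2.6], [-0.5, 2.12], [-1.47, 1.34], [0.16, 2.42], [-1.27, 4.41], [0.06, 2.06], [-2.6, 2.6]. Speed limits (rad/s): [2.22, 2.22, 2.79, 2.79, 3.14, 3.14, 3.14].

### API

Orientations are given as a unit quaternion [x, y, z, w].
In Python, from bench import * gives the robot as it stands.
- The arm moves only by the tool step_arm, never from a script. Its arguments are lists of equal length, an entry for each row: "delta_pos": the shift along the world's x, y, z in units of 25 mm (1.0 is 25 mm), a list of three; "turn": the turn about the world's z in units of 0.12 rad (1.0 is 0.12 rad). In form: {"delta_pos": [[tx, ty, tz], ...], "turn": [turn, ...]}. A call has 1 to 12 rows; each row shifts and turns the commanded pose from where the row before left it; what a row does not reach is not made up. A row lasts 1/10 s, in which the tool goes at most 50 mm and 8.59 degrees, less where a joint would pass 70% of its speed; a pose out of reach is approached as far as the arm can. A call with a number of a shift or a turn outside -1 to 1 is refused whole. A call with a gripper value outside its range is refused whole. "grip" is the closure, from 0 (fully open) to 1 (shut), set as the call begins (left out, the last holds). The fingers move at their own pace and stop on an object; "newtons" is the grip in N (left out, the last holds). Time passes only in rows, so rows that do not move let the fingers close. It gives the time, the measured TCP pose, the force, the opening and the grip force at its end, in the units of the state.
- read_state(): the state, without advancing time (a new reading comes with each control period).
- camera(name): name is "scene" or "top" or "wrist"; returns a dict with "image" (384x512x3 uint8, red, green, blue), "z_map" (384x512 float32, m along the optical axis (not along the pixel's ray), 0 where there is no reading), "mtx" (3x3 intrinsics, pixels), "view" (4x4, takes a point from world to camera coordinates). Camera axes: x right, y up, looking along -z (the intrinsics and any distortion apply to the point x, -y, -z); pixel columns grow to the right and rows downward; lengths in m; the calibration is good to about 2 mm. A picture is of the moment at which its call begins.
- close_job(): hands the job in; it is judged then, once.
The state is a dict: "time": time; "joint_positions": joint angles; "joint_vel": joint speeds; "joint_torque": joint torques, N m; "ee_pos": TCP position; "eef_rot": TCP orientation; "ft_force": force on the tool from outside, world axes, zero at the start; "torque": the same for the moment, N m; "width": finger opening in m; "grip_force": force on a finger pad.
Only numpy, scipy, OpenCV 4.12 (cv2) and the standard library are available. Lean on these libraries where they do the work, as an engineer would, in place of code of your own. Each camera call takes 0.05 s, during which the arm holds its last target. There are 200 camera calls.

### The job

Take the flat-bowed panel key from the wooden block, push it home in the latch of the die cutter's sloping service panel and turn it clockwise as far as it goes. Leave the key in the latch, swing the panel up by its pull until the hinged catch at its side drops behind the panel's ear, and let the panel come to rest on the catch. Do not push over, shift or take out anything else.

Things in the scene. Friction and masses are not known exactly. Their poses are not given: they have to be found in the camera images.
- key_bow (a point): Centre of the flat bow (grip) of the loose steel panel key (70 g), upright in one of the block's three holes. z runs up its axis. Bow: flat paddle 30 mm wide (x), 10 thick (y), 32 high. Below it a round neck 10 mm across, 12 long, then a collar 26 across, 6 thick, its underside 34 mm below this point.
- key_collar (a point): Centre of the underside of the key's collar, on its axis; axes as key_bow. Below hangs the flat bit, in the bow's plane: 18 mm wide (x), 5 thick (y), 22 long, the last 6 mm narrowed to 12 x 3. The collar rests on the block, the bit in a round hole 21 mm wide. With the key fully home in the latch this point lies at latch_mouth.
- latch_mouth (a point): Centre of the key slot at the top of the latch boss, a square dark steel boss 36 mm wide standing 24 mm proud of the panel, 55 mm right of its middle, 115 mm down-slope from the hinge. z points out of the panel (shut: 28 deg from vertical, leaning to the robot); x runs along the slot and turns with the latch. Slot 20 x 7 mm, 24 deep, 2 mm chamfer; the key goes in along -z, either way round.
- latch (a joint): Turn of the latch, rad: starts at 0 to 0.25 (locked), stops at 1.5 (fully open); grows clockwise seen from outside (about minus z of latch_mouth). Its tongue clears the frame from about 1.1. About 0.1 N m turns it; it stays where left. The slot's play lets the key lead by up to about 0.15 rad.
- panel (a joint): Opening of the service panel, rad: 0 shut, stop at 1.6. It hinges on its upper, far edge; its lower edge swings up and away from the robot. It falls shut by its weight (0.5 kg) unless the catch holds it, at about 1.25; lift it to about 1.45 for the catch to drop in.
- panel_hinge (a point): Middle of the panel's hinge axis. x points up the slope (away from the robot), y along the axis, z out of the panel; the frame turns with the panel about +y. The panel is an aluminium plate 200 mm wide (y), 160 from hinge to lower edge, 8 thick, the axis at mid-thickness.
- panel_pull (a point): Centre of the panel's pull, axes as panel_hinge: a black disc 20 mm across, 12 mm thick along y (so it stands edge-on and can be pinched across y and will pivot between the pads), on an 8 mm square stem. It stands 38 mm out from the panel's mid-thickness, 148 mm down-slope from the hinge axis, 35 mm left (+y) of the middle.
- catch (a joint): Hinged gravity catch on a post at the machine's left (+y) side, a cranked steel arm pointing towards the robot with a tooth hanging at its end. 0 = hanging down at rest; grows as it is lifted. The ear on the panel's left edge lifts it as the panel opens, then it drops behind the ear and holds the panel open.
- machine: White fabric die cutter, fixed, 255 mm deep (x), 320 mm wide (y), origin at the centre of its underside, its sloping service panel faces -x of this frame. Flat top 160 mm high behind the hinge. Post and catch on its left side reach 290 mm high, 105 to 149 mm left of its middle.
- block: Wooden accessory block, fixed, 50 (x) x 150 (y) x 36 mm high with three holes in a row 52 mm apart; origin at the centre of its underside.
- tin: Open steel tin with bobbins, fixed, 100 x 140 x 35 mm; origin at the centre of its underside.
- awl: Awl with a round bulbous wooden handle (24 mm across) standing in the block, reaching 45 mm above it: not the key. Origin at its lower end.
- driver: Driver with a round black handle (20 mm across) standing in the block, reaching 55 mm above it: not the key. Origin at its lower end.
- cone: Blue thread cone, 52 mm across at the foot, 30 mm at the top, 140 mm high, on the table close before one side of the panel; origin under its centre.
- weight: Steel pattern weight, disc 56 mm across, 30 mm high with its stub, on the table before the other side of the panel; origin under its centre.
- jar: Small glass jar, 56 mm across and 65 mm high, on the machine's flat top behind the hinge; origin under its centre.
- spool: Thread spool, 36 mm across and 40 mm high, on the machine's flat top; origin under its centre.
- clapper: Wooden pressing block 240 x 60 x 50 mm lying to the left of the machine; origin under its centre.
- mug: White mug, 80 mm across and 90 mm high, to the right of the machine; origin under its centre.
- cutter: Yellow rotary cutter lying on the table to the right, about 160 mm long, 45 mm high; origin under its middle.
There are look-alikes about, which are no part of the job. What is shaped like the part that bears key_bow but green or purple is not meant.

How it is judged:
By the outcome, as a careful person would: the job done as asked, in the order asked, and still so for the second after the job is handed in, with the robot touching nothing.
It also fails if it takes over 59 s, if anything falls off the work surface, if the arm or the gripper's body presses on something with over 40 N, if the wrist force passes 120 N, or if a joint passes its speed limit or range.

## Working session

There is one attempt and no reset: what is moved stays moved. The work goes in short steps, Python scripts to look and compute and a tool call to move; the robot and the scene stay as the last step left them, time stands still between calls to the robot, and variables do not carry over. Pictures are saved under pics/ and viewed, at most 12 in all, crops included, and the job is handed in when it is done.

Besides the shell and the picture viewer there is one more tool, called after "Request:" as a command line: name --pt "numbers of a row" for each row, then --argument value for the rest. step_arm: Moves the arm, as the interface text tells. Shifts and turns lie within -1 to 1; 1 stands for 25 mm of shift or 0.12 rad of turn. Its arguments: {"type":"object","properties":{"delta_pos":{"type":"array"},"turn":{"type":"array"},"grip":{"type":"number"},"newtons":{"type":"number"}},"required":["delta_pos","turn"]}

```bash
mkdir -p pics; ls
cat > h.py <<'E'
from bench import *
import numpy as np, cv2
def shot(n):
    c=camera(n); np.savez(f'/tmp/{n}.npz',**{k:np.array(c[k]) for k in('image','z_map','mtx','view')}); return c
def load(n): return dict(np.load(f'/tmp/{n}.npz'))
def pt(c,u,v,z=None):
    z=c['z_map'][int(v),int(u)] if z is None else z
    K=c['mtx']; p=np.array([(u-K[0,2])/K[0,0]*z,-(v-K[1,2])/K[1,1]*z,-z,1])
    return (np.linalg.inv(c['view'])@p)[:3]
def proj(c,P):
    p=c['view']@np.append(P,1); K=c['mtx']; return K[0,0]*p[0]/-p[2]+K[0,2], K[1,1]*-p[1]/-p[2]+K[1,2]
def cloud(c):
    v,u=np.mgrid[0:384,0:512]; z=c['z_map'];K=c['mtx']
    p=np.stack([(u-K[0,2])/K[0,0]*z,-(v-K[1,2])/K[1,1]*z,-z,np.ones_like(z)],-1)
    return (p@np.linalg.inv(c['view']).T)[...,:3]
def save(c,n,crop=None,s=1):
    im=c['image'][...,::-1]
    if crop: u0,v0,u1,v1=crop; im=im[v0:v1,u0:u1]
    cv2.imwrite(f'pics/{n}.png',cv2.resize(im,None,fx=s,fy=s,interpolation=cv2.INTER_CUBIC))
E
python3 - <<'E'
from h import *
a=shot('scene');b=shot('top')
im=np.vstack([a['image'],b['image']])[...,::-1]
cv2.imwrite('pics/a.png',cv2.resize(a['image'][...,::-1],(768,576)));cv2.imwrite('pics/b.png',cv2.resize(b['image'][...,::-1],(768,576)))
print(read_state()); print([ 'dist' in k for k in a],a['mtx'],b['mtx'])
E
```

```text
pics
{'time': 0.1, 'joint_positions': array([ 1.29042618,  0.33279011, -0.06470068,  1.46086242,  0.02159914,
        1.34987055, -0.08850764]), 'joint_vel': array([ 7.31291665e-04, -1.44995839e-03, -1.29962105e-04, -9.71719814e-04,
       -1.09571514e-03, -1.52336164e-03,  1.71890033e-05]), 'joint_torque': array([ 1.73976452e-03, -6.24553657e+01,  2.49374646e-02, -3.90716100e+01,
       -6.14014850e-02,  3.66875832e-02,  6.97941869e-05]), 'ee_pos': array([ 0.15923964, -0.60402328,  0.22184266]), 'eef_rot': array([ 9.91704841e-01,  1.28534536e-01, -1.06162723e-04, -6.08339422e-04]), 'ft_force': array([-0.02951023, -0.69057827, -0.03441015]), 'torque': array([ 0.05567266, -0.01253614,  0.00037021]), 'grip_force': 0.0, 'width': 0.08702248185709285}
[False, False, False, False] [[440.64602463   0.         258.83719211]
 [  0.         440.64602463 187.08497883]
 [  0.           0.           1.        ]] [[409.24659882   0.         254.07687649]
 [  0.         409.24659882 194.80418695]
 [  0.           0.           1.        ]]
```

View pics/a.png

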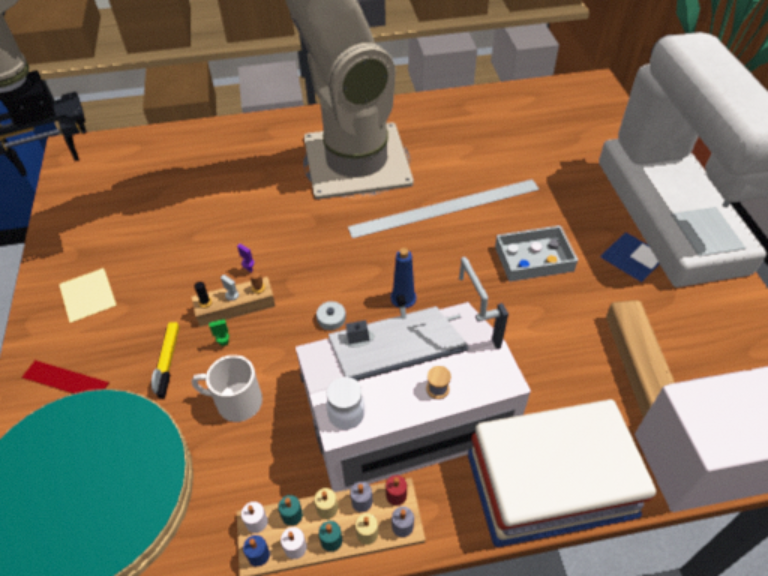

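View pics/b.png

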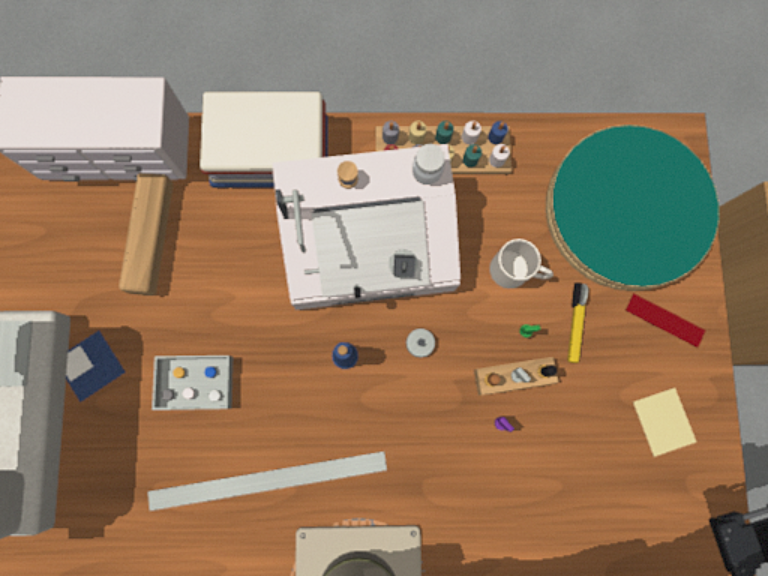

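The three candidates for the key, in px of the enlarged top view: the grey bow in the block (523,375), the green look-alike (530,330) and the purple one (504,424). Also in the block are the awl (496,380) and the driver (549,370). I choose the grey one and check it in a close crop, together with the panel.

Run:
```python
from h import *
b=load('top'); a=load('scene')
def cr(c,u0,v0,u1,v1,w,h): return cv2.resize(c['image'][v0:v1,u0:u1,::-1],(w,h),interpolation=cv2.INTER_CUBIC)
L=cr(b,180,95,310,210,520,460) ; 
R1=cr(b,310,225,380,275,280,200); R2=cr(a,120,155,190,215,280,240)
o=np.zeros((460,800,3),np.uint8);o[:,:520]=L;o[:200,520:]=R1;o[210:450,520:]=R2
cv2.imwrite('pics/c.png',o)
C=cloud(b); 
# panel plane from top: sample region px (native) 
m=np.zeros((384,512),bool); m[145:190,220:262]=True
P=C[m]; c0=np.median(P,0); Q=P[np.abs(P-c0).max(1)<.08]
for _ in range(4):
    c0=Q.mean(0); n=np.linalg.svd(Q-c0)[2][2]; n*=np.sign(n[2]); Q=P[np.abs((P-c0)@n)<.003]
print('panel',c0,n,len(Q),'tilt',np.degrees(np.arccos(n[2])),'yaw',np.degrees(np.arctan2(-n[1],-n[0])))
for nm,u,v in [('latch',269,177),('pull',238,195),('key',348,250),('key2',352,252),('awl',330,253),('driver',366,247),('jar',286,105),('spool',231,115),('catchend',201,165),('catchpost',188,135),('cone',230,234),('weight',281,228),('mac tl',183,112),('mac bl',196,204),('mac br',305,191)]: print(nm,pt(b,u,v).round(4))
```

```text
panel [ 0.61502795 -0.00963911  0.1298461 ] [-0.46542072 -0.05176363  0.8835746 ] 1607 tilt 27.923381191847156 yaw 6.346298226974042
latch [ 0.5901 -0.0875  0.114 ]
pull [ 0.5363 -0.0023  0.1368]
key [ 0.3897 -0.3035  0.0839]
key2 [ 0.384  -0.3136  0.0864]
awl [ 0.382  -0.2534  0.0837]
driver [ 0.3971 -0.3524  0.0889]
jar [ 0.754  -0.1274  0.2242]
spool [0.7364 0.014  0.2007]
catchend [0.5897 0.0848 0.2534]
catchpost [0.6675 0.1182 0.2461]
cone [0.4325 0.0192 0.1381]
weight [ 0.457  -0.1249  0.031 ]
mac tl [0.7617 0.145  0.158 ]
mac bl [0.5276 0.1202 0.0424]
mac br [ 0.571  -0.2029  0.0018]
```

View pics/c.png

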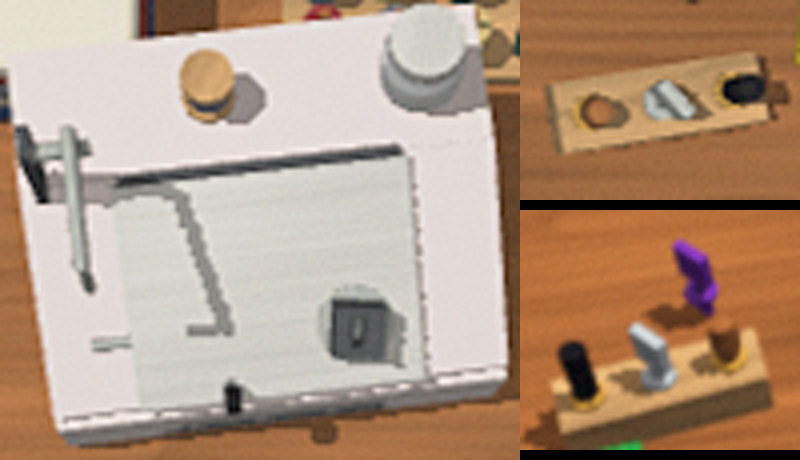

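```bash
cat > geo.py <<'E'
import numpy as np
n=np.array([-.46542,-.05176,.88357]); n/=np.linalg.norm(n)
E
python3 - <<'E'
from h import *
b=load('top'); C=cloud(b)
c0=np.array([ 0.61502795,-0.00963911,0.1298461]); n=np.array([-.46542072,-.05176363,.8835746])
yp=np.cross([0,0,1],n)*-1; yp/=np.linalg.norm(yp); yp*=np.sign(yp[1]); xp=np.cross(yp,n)
print('xp',xp,'yp',yp)
D=C-c0; h=D@n; X=D@xp; Y=D@yp
m=(np.abs(h)<.004)&(np.abs(X)<.2)&(np.abs(Y)<.2)
for q in(0.5,2,98,99.5): print(q,np.percentile(X[m],q).round(4),np.percentile(Y[m],q).round(4))
m=(np.abs(h-.024)<.004)&(np.abs(X)<.12)&(Y<-.02)&(Y>-.12)
print('boss',m.sum(),X[m].min(),X[m].max(),Y[m].min(),Y[m].max(),h[m].mean())
m=(h>.022)&(h<.05)&(X<-.04)&(X>-.12)&(abs(Y-.01)<.03)
print('pull',m.sum(),X[m].min(),X[m].max(),Y[m].min(),Y[m].max(),h[m].max(), C[m].mean(0))
# key
for s,nm in((b,'top'),(load('scene'),'scene')):
    K=cloud(s); r=(abs(K[...,0]-.388)<.03)&(abs(K[...,1]+.306)<.03)
    P=K[r&(K[...,2]>.055)]; Pt=K[r&(K[...,2]>.082)]
    for p in(P,Pt):
        if len(p)>3:
            ct=(p.min(0)+p.max(0))/2; w,v=np.linalg.eigh(np.cov(p[:,:2].T)); print(nm,len(p),'mean',p.mean(0).round(4),'mid',ct.round(4),'sd',np.sqrt(w).round(4),'long',np.degrees(np.arctan2(v[1,1],v[0,1])).round(1))
    g=(K[...,2]>.031)&(K[...,2]<.04)&(abs(K[...,0]-.388)<.06)&(abs(K[...,1]+.306)<.12)
    p=K[g][:,:2].astype(np.float32); print('block',cv2.minAreaRect(p))
E
```

```text
xp [0.87816002 0.09766808 0.46829042] yp [-0.11053745  0.99387196 -0.        ]
0.5 -0.0769 -0.1431
2 -0.0741 -0.1178
98 0.1369 0.0792
99.5 0.1524 0.121
boss 148 -0.05255717381172387 -0.011980744755048806 -0.09251127409882923 -0.055101363414872234 0.02364064664023885
pull 33 -0.07429673003392702 -0.054910402435458014 0.009465704882021978 0.021005416322325537 0.0480372442402557 [ 0.53920848 -0.00269177  0.13691298]
top 64 mean [ 0.3913 -0.3047  0.0796] mid [ 0.3916 -0.3052  0.0752] sd [0.0031 0.009 ] long -138.6
top 40 mean [ 0.3917 -0.3061  0.0859] mid [ 0.391  -0.306   0.0874] sd [0.0029 0.0086] long -136.5
block ((0.39209648966789246, -0.30668482184410095), (0.04990624263882637, 0.150670126080513), 8.322166442871094)
scene 81 mean [ 0.3976 -0.3045  0.0751] mid [ 0.3948 -0.3052  0.0721] sd [0.003  0.0097] long 45.3
scene 29 mean [ 0.3953 -0.3048  0.0856] mid [ 0.3938 -0.3051  0.0856] sd [0.003  0.0092] long -139.6
block ((0.39285603165626526, -0.30534180998802185), (0.0554153211414814, 0.15001370012760162), 7.397436141967773)
```

The crop shows the grey flat bow in the middle hole, at crop px (672,100), between the awl (600,108) and the driver (742,88). Its bow lies at about 42° in the world frame. The latch slot, at crop px (357,330), runs along the slope. I move above the key now.

Request:
step_arm --pt "0.78 0.99 -0.1" --pt "0.78 0.99 -0.1" --pt "0.78 0.99 -0.1" --pt "0.78 0.99 -0.2" --pt "0.78 0.99 -0.2" --pt "0.78 0.99 -0.2" --pt "0.78 0.99 -0.2" --pt "0.78 0.99 -0.2" --pt "0.78 0.99 -0.2" --pt "0.78 0.99 -0.2" --pt "0.78 0.99 -0.2" --pt "0.76 1.0 -0.2" --turn '[0.33, 0.33, 0.33, 0.33, 0.33, 0.33, 0.33, 0.33, 0.33, 0.33, 0.33, 0.3]' --grip 0.6 --newtons 10

```text
time: 1.3
ee_pos: [0.3933, -0.3059, 0.1697]
eef_rot: [0.934, 0.357, -0.0, -0.0]
ft_force: [0.8, -0.5, -0.5]
width: 0.0348
grip_force: 0.0
```

Run:
```python
from h import *
w=shot('wrist'); s=read_state(); print(s['ee_pos'],s['eef_rot'],s['width'])
save(w,'d',None,1.5)
K=cloud(w); r=(abs(K[...,0]-.392)<.03)&(abs(K[...,1]+.306)<.03)
Pt=K[r&(K[...,2]>.08)&(K[...,2]<.092)]
print(len(Pt)); print(cv2.minAreaRect(Pt[:,:2].astype(np.float32)),np.percentile(Pt[:,2],95))
print('proj bow top',proj(w,[.392,-.306,.086]),'latch',proj(w,[.5837,-.0876,.1359]))
```

```text
[ 0.3965281  -0.30086868  0.16901784] [ 9.32488237e-01  3.61198165e-01  6.65002402e-04 -1.06372365e-03] 0.03460083528309885
440
((0.39073577523231506, -0.3071339428424835), (0.03021070547401905, 0.00992821529507637), 41.46826171875) 0.08775373953988286
proj bow top (np.float64(254.96584296757413), np.float64(195.21756404694221)) latch (np.float64(170.26595701923952), np.float64(-434.9960224910933))
```

View pics/d.png

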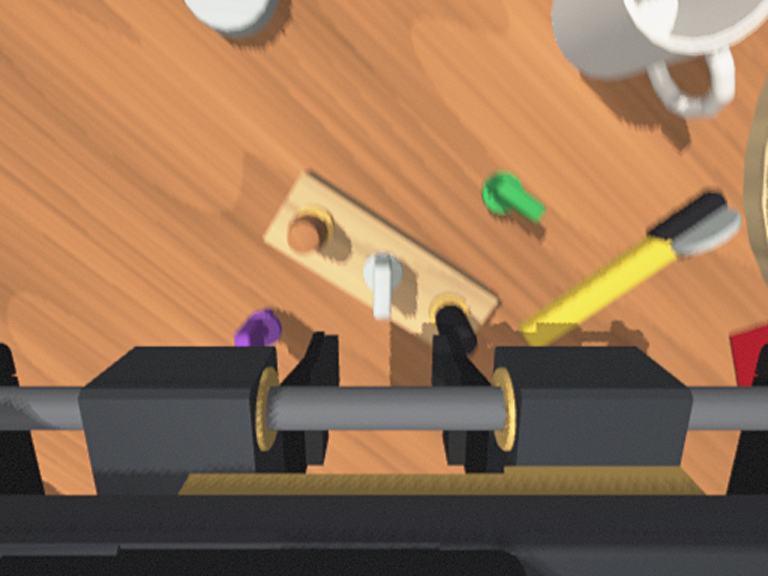

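The wrist view shows the grey bow at px (382,290), in line between the fingers (310 and 460). I go down and grip it.

Request:
step_arm --pt "0 0 0" --pt "0 0 -0.8" --pt "0 0 -0.9" --pt "0 0 -0.9" --pt "0 0 -0.9" --pt "0 0 -0.7" --pt "0 0 -0.4" --pt "0 0 0" --pt "0 0 0" --turn '[0, 0, 0, 0, 0, 0, 0, 0, 0]'

```text
time: 2.25
ee_pos: [0.3929, -0.3077, 0.0557]
eef_rot: [0.934, 0.356, 0.0, 0.0]
ft_force: [-0.3, -0.3, 0.6]
width: 0.0349
grip_force: 0.0
```

Request:
step_arm --pt "0 0 0" --pt "0 0 0" --pt "0 0 0" --pt "0 0 0" --pt "0 0 0" --turn '[0, 0, 0, 0, 0]' --grip 1 --newtons 10

```text
time: 2.75
ee_pos: [0.3929, -0.3072, 0.0553]
eef_rot: [0.934, 0.357, 0.0, 0.0]
ft_force: [-1.1, 0.9, 1.8]
width: 0.0096
grip_force: 10.0
```

Request:
step_arm --pt "0 0 0.25" --pt "0 0 0.23" --pt "0 0 0" --pt "0 0 0" --turn '[0, 0, 0, 0]' --newtons 5

```text
time: 3.15
ee_pos: [0.393, -0.3072, 0.0673]
eef_rot: [0.934, 0.357, 0.0, 0.0]
ft_force: [-0.0, -0.6, -0.9]
width: 0.0101
grip_force: 5.0
```

Request:
step_arm --pt "-0.1 -0.09 0" --pt "-0.1 -0.09 0" --pt "-0.1 -0.09 -0.02" --pt "-0.1 -0.09 -0.03" --pt "-0.1 -0.09 -0.03" --pt "-0.1 -0.09 -0.04" --pt "-0.1 -0.09 -0.04" --pt "-0.1 -0.09 -0.04" --pt "0 0 0" --turn '[0, 0, 0, 0, 0, 0, 0, 0, 0]'

```text
time: 4.05
ee_pos: [0.3723, -0.3255, 0.0619]
eef_rot: [0.934, 0.356, -0.0, -0.0]
ft_force: [0.1, 0.0, -1.0]
width: 0.0098
grip_force: 5.0
```

Run:
```python
from h import *
a=shot('scene');w=shot('wrist'); s=read_state(); print(s['ee_pos'],s['width'],s['ft_force'],s['torque'])
u,v=proj(a,[.385,-.31,.06]); u=int(u);v=int(v)
A=cv2.resize(a['image'][v-40:v+40,u-50:u+50,::-1],(600,480),interpolation=cv2.INTER_CUBIC)
cv2.imwrite('pics/e.png',A)
```

```text
[ 0.37270305 -0.3252682   0.06198309] 0.01026876403792747 [ 0.7679726   0.74703337 -0.91380615] [-0.03318829 -0.03573252  0.05872117]
```

View pics/e.png

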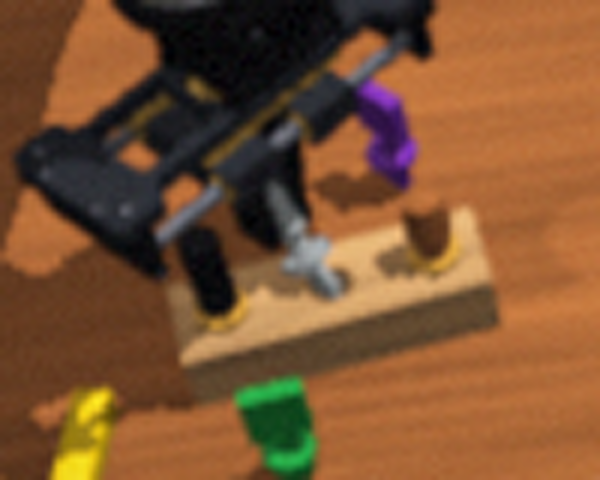

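The scene crop shows the key leaning as planned: collar at crop px (305,260), tip still in the hole at (335,285). I tighten the grip, lift it out and carry it to just before the latch.

Request:
step_arm --pt "0 0 0" --pt "0 0 0" --pt "0 0 0.5" --pt "0 0 0.8" --pt "0 0 0.9" --pt "0 0 0.6" --turn '[0, 0, 0, 0, 0, 0]' --newtons 40

```text
time: 4.75
ee_pos: [0.3735, -0.3254, 0.1346]
eef_rot: [0.934, 0.357, 0.001, 0.001]
ft_force: [-0.2, 0.2, -0.8]
width: 0.0099
grip_force: 40.0
```

Request:
step_arm --pt "0.3 0.4 0.4" --pt "0.6 0.8 0.4" --pt "0.65 0.85 0.4" --pt "0.65 0.85 0.3" --pt "0.65 0.9 0.2" --pt "0.65 0.9 0.2" --pt "0.65 0.9 0.1" --pt "0.65 0.9 0.1" --pt "0.65 0.9 0.1" --pt "0.65 0.9 0" --pt "0.6 0.8 0" --pt "0.3 0.24 0" --turn '[-0.5, -0.5, -0.5, -0.5, -0.5, -0.5, -0.5, -0.5, -0.5, -0.5, -0.5, -0.5]'

```text
time: 5.95
ee_pos: [0.549, -0.0886, 0.1882]
eef_rot: [1.0, 0.005, 0.001, -0.0]
ft_force: [0.3, -0.4, 0.1]
width: 0.0101
grip_force: 40.0
```

Request:
step_arm --pt "0 0 0" --pt "0 0 0" --pt "0 0 0" --pt "0 0 0" --turn '[0, 0, 0, 0]'

```text
time: 6.35
ee_pos: [0.5475, -0.0925, 0.1873]
eef_rot: [1.0, 0.004, 0.0, 0.0]
ft_force: [0.6, -0.9, -1.5]
width: 0.0099
grip_force: 40.0
```

Run:
```python
from h import *
a=shot('scene');w=shot('wrist');t=shot('top'); s=read_state(); print(s['ee_pos'],s['eef_rot'],s['width'],s['ft_force'],s['torque'])
u,v=map(int,proj(a,[.57,-.09,.15]))
A=cv2.resize(a['image'][v-40:v+40,u-40:u+40,::-1],(400,400),interpolation=cv2.INTER_CUBIC)
B=cv2.resize(w['image'][100:300,156:356,::-1],(400,400),interpolation=cv2.INTER_CUBIC)
cv2.imwrite('pics/f.png',np.hstack([A,B])); print(u,v, proj(w,[.5837,-.0876,.1359]))
```

```text
[ 0.54765147 -0.09207903  0.18716938] [9.99989766e-01 4.52240811e-03 4.93237389e-06 1.27439270e-04] 0.009426505146093382 [ 0.40511262 -0.02360275 -0.85340324] [0.03890095 0.02530651 0.00860155]
234 210 (np.float64(248.89317276373768), np.float64(158.07254002375592))
```

View pics/f.png

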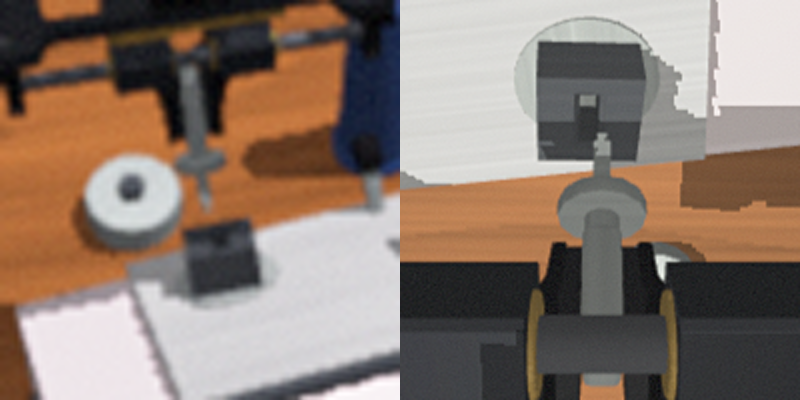

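Run:
```python
from h import *
w=load('wrist'); C=cloud(w)
c0=np.array([ 0.61502795,-0.00963911,0.1298461]); n=np.array([-.46542072,-.05176363,.8835746])
# refit plane in wrist view
yp=np.array([-.11054,.99387,0]); xp=np.cross(yp,n); M=np.array([.5837,-.0876,.1359])
D=C-M; X=D@xp;Y=D@yp;H=D@n
pl=(abs(H+.024)<.006)&(abs(X)<.06)&(abs(Y)<.08); print('plane H med',np.median(H[pl]))
bs=(abs(H)<.005)&(abs(X)<.03)&(abs(Y)<.03); print('boss',X[bs].min(),X[bs].max(),Y[bs].min(),Y[bs].max(),np.median(H[bs]))
# slot: dark depth inside boss
for v in range(142,176,2):
    print(v,' '.join(f'{H[v,u]*1000:4.0f}' for u in range(224,278,2)))
k=(C[...,2]>.145)&(abs(D[...,1])<.03)&(H>.012)&(C[...,0]<.6)&(C[...,0]>.53)
for v in range(160,215,6):
    r=np.where(k[v,230:280])[0]+230
    if len(r): p=C[v,r]; print(v,r.min(),r.max(),p.mean(0).round(4),'XYH mm',(1000*X[v,r].mean()).round(1),(1000*Y[v,r].mean()).round(1),(1000*H[v,r].mean()).round(1))
im=cv2.resize(w['image'][130:220,200:310,::-1],(770,630)[:2],interpolation=cv2.INTER_CUBIC); cv2.imwrite('pics/g.png',im[:600])
```

```text
plane H med -0.022473561516466293
boss -0.021715783899055267 0.019639821333147362 -0.020975896976727023 0.019360465193203544 0.001315686561015569
142    2    2    1    2   -0    2    1    2    2    1    2    1    1    1    3    1    2    1    2    1    2    2    1    1    1    1    2
144    2    2    2    1    2    1    1    1    1    2    2    1  171    1    1    1    1    1    2    1    2    2    1    1    1    1    2
146    1    2    2    1    2    2    2    3    1    2    2    1    1    2    1    1    2    1    1    2    1    1    1    1    1    0    3
148    1    1    1    2    2    1    1    2    2    1    1  -20  -21  -21  -21  -15   -0    0    1    2    1    2    1    2    1    1    2
150    1    3    1    1    1    2    2    2    1    2    0  -21  -20  -20  -21  -15   -0    2    1    2    2    2    2    1    2    1    2
152    2    1    1    1    2    2    2    1    1    3   -1  -21  -22  -21  -22  -14   -1    2    1    2    2    1    2    2    1    2    1
154    1    2    1    3    1    1    3    2    1    1    0  -19  -19  -19  -19  -11   -1    1    2    1    1    2    2  
[... 1185 characters left out ...]
   0    0    1    1    0   30   30   30   29    1    1    2    2    2    1    2  -22
174  -22    2    3    1    0    2    2    2    1    1    2    1    1    1    2   32   31   32   31    2    2    1    1    1    2    1  -23
172 253 260 [ 0.5812 -0.0928  0.1679] XYH mm 12.3 -4.9 29.7
178 253 260 [ 0.5786 -0.0929  0.1719] XYH mm 11.9 -4.7 34.5
184 253 260 [ 0.5758 -0.0929  0.1751] XYH mm 10.9 -4.4 38.5
190 244 268 [ 0.5745 -0.0926  0.1831] XYH mm 13.5 -4.0 46.2
196 237 276 [ 0.5715 -0.0929  0.1845] XYH mm 11.5 -3.9 48.9
202 235 278 [ 0.5675 -0.093   0.1831] XYH mm 7.4 -3.5 49.5
208 235 278 [ 0.5635 -0.093   0.1816] XYH mm 3.1 -3.1 50.1
214 237 275 [ 0.5618 -0.0927  0.1868] XYH mm 4.1 -2.7 55.5
```

View pics/g.png

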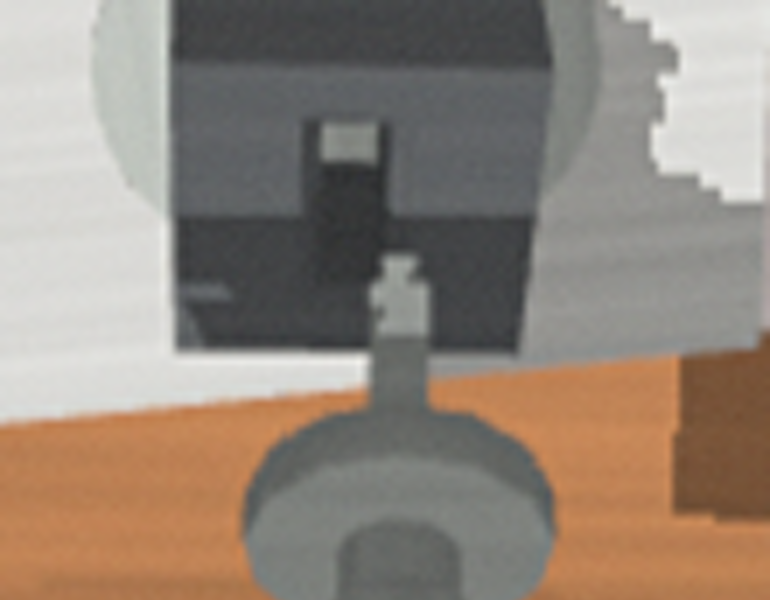

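The crop shows the slot centre at crop px (348,200), close to vertical in the picture, and the key tip at (400,260), about 5 mm too far to the right. I work out the tilt with a proper fit.

```bash
cat > tilt.py <<'E'
from h import *
def run(w,vc=(197,209),vb=(171,186)):
    C=cloud(w); 
    B=C[vb[0]:vb[1],254:260].reshape(-1,3); B=B[B[:,2]>.15]
    d=np.linalg.svd(B-B.mean(0))[2][0]; d*=np.sign(d[2]); print('bit edge',B.mean(0).round(4),'axis',d.round(3),'tilt',np.degrees(np.arctan2(-d[0],d[2])).round(1))
    P=C[190:222,232:282].reshape(-1,3)
    # ransac planes
    rng=np.random.default_rng(0);P=P[P[:,2]>.17]
    for _ in range(2):
        best=None
        for i in range(800):
            q=P[rng.choice(len(P),3,False)];m=np.cross(q[1]-q[0],q[2]-q[0]);l=np.linalg.norm(m)
            if l<1e-6: continue
            m/=l; k=abs((P-q[0])@m)<.001
            if best is None or k.sum()>best.sum(): best=k
        Q=P[best];m=np.linalg.svd(Q-Q.mean(0))[2][2];m*=np.sign(m[2]);print('plane',best.sum(),Q.mean(0).round(4),m.round(3),'tilt',np.degrees(np.arctan2(-m[0],m[2])).round(1)); P=P[~best]
if __name__=='__main__':
    run(load('wrist'))
    for nm in('scene','top'):
        s=load(nm);C=cloud(s);k=(abs(C[...,0]-.56)<.04)&(abs(C[...,1]+.0925)<.016)&(C[...,2]>.155)&(C[...,2]<.2)
        v,u=np.where(k);print(nm,k.sum()); 
        P=C[k]
        for z in np.arange(.158,.2,.004):
            q=P[abs(P[:,2]-z)<.002]
            if len(q): print(z.round(3),len(q),q[:,0].min().round(4),q[:,0].max().round(4),q[:,1].min().round(4),q[:,1].max().round(4))
E
python3 tilt.py
```

```text
bit edge [ 0.5791 -0.0928  0.1736] axis [0.228 0.003 0.974] tilt -13.2
plane 674 [ 0.5653 -0.093   0.1818] [-0.556 -0.006  0.831] tilt 33.8
plane 250 [ 0.5687 -0.093   0.194 ] [ 0.903 -0.005  0.429] tilt -64.6
scene 102
0.158 3 0.5732 0.5831 -0.0942 -0.0902
0.162 2 0.5827 0.5844 -0.0929 -0.0908
0.166 3 0.5753 0.5829 -0.0941 -0.0903
0.17 3 0.5792 0.5824 -0.0924 -0.0895
0.174 8 0.5568 0.5804 -0.104 -0.086
0.178 14 0.5601 0.5772 -0.1017 -0.0799
0.182 23 0.5612 0.5771 -0.1028 -0.0795
0.186 17 0.5585 0.5787 -0.1025 -0.0805
0.19 8 0.5568 0.5755 -0.103 -0.0851
0.194 8 0.5461 0.5615 -0.1057 -0.0804
0.198 13 0.5572 0.5692 -0.1052 -0.0799
top 0
```

Request:
step_arm --pt "-0.06 0.04 -0.03" --pt "-0.05 0.03 -0.03" --pt "0.08 0.01 -0.16" --pt "0.08 0.01 -0.16" --pt "0.08 0.01 -0.16" --pt "0 0 0" --pt "0 0 0" --turn '[0.3, 0.28, 0, 0, 0, 0, 0]'

```text
time: 7.2
ee_pos: [0.5511, -0.0891, 0.1733]
eef_rot: [0.999, 0.039, -0.0, -0.0]
ft_force: [0.2, -0.3, -0.4]
width: 0.0094
grip_force: 40.0
```

Run:
```python
from h import *
w=shot('wrist'); s=read_state(); print(s['ee_pos'],s['eef_rot'],s['ft_force'])
C=cloud(w);n=np.array([-.46542072,-.05176363,.8835746]);yp=np.array([-.11054,.99387,0]); xp=np.cross(yp,n); M=np.array([.5823,-.0886,.1366])
D=C-M;X=D@xp*1e3;Y=D@yp*1e3;H=D@n*1e3
bs=(abs(H)<4)&(abs(X)<30)&(abs(Y)<30);print('boss',X[bs].min(),X[bs].max(),Y[bs].min(),Y[bs].max(),np.median(H[bs]),proj(w,M))
sl=(H<-4)&(H>-22)&(abs(X)<14)&(abs(Y)<8); print('slot',Y[sl].min(),Y[sl].max(),X[sl].min(),X[sl].max())
for v in range(110,200,4):
    r=[u for u in range(225,285) if 6<H[v,u]<60 and abs(X[v,u])<25 and abs(Y[v,u])<16]
    if r: print(v,r[0],r[-1],'X',X[v,r].mean().round(1),'Y',Y[v,r].mean().round(1),'H',H[v,r].mean().round(1))
save(w,'h',(200,90,310,190),6)
```

```text
[ 0.55114938 -0.08908284  0.17354762] [ 9.99222234e-01  3.94325465e-02 -4.36051201e-05 -3.93844758e-06] [-0.0791015   0.89879609 -0.98993354]
boss -20.723204164070914 20.4035178197632 -20.031370886181698 20.62492988365864 0.04393286818591567 (np.float64(258.45881933424596), np.float64(169.7770814782794))
slot -4.449737417785331 4.5574657627857444 -11.761741534103123 7.118273195584597
170 254 258 X 8.0 Y 1.5 H 9.5
174 253 260 X 10.1 Y 1.2 H 15.7
178 253 260 X 9.7 Y 1.3 H 18.8
182 253 260 X 9.5 Y 1.3 H 21.9
186 253 260 X 8.9 Y 1.4 H 24.7
190 244 268 X 11.4 Y 1.7 H 30.6
194 238 275 X 10.2 Y 1.5 H 32.5
198 236 277 X 8.5 Y 1.7 H 33.9
```

View pics/h.png

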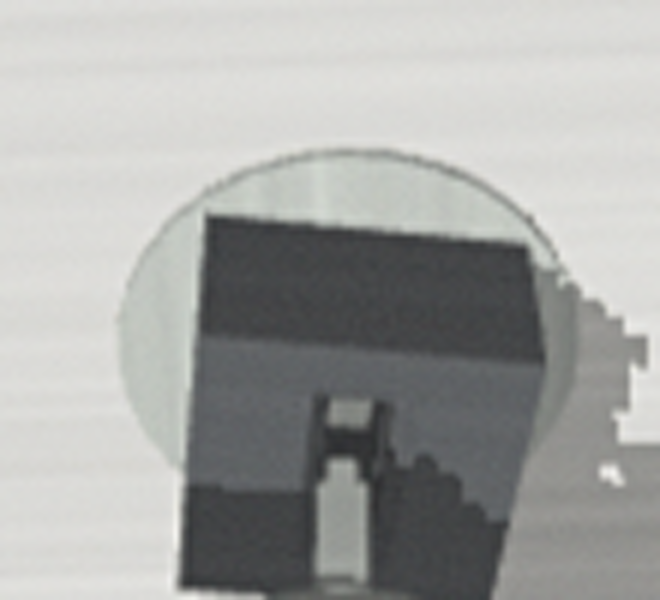

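The tip sits right over the slot: tip at crop px (344,465), slot at (350,430). I shift it 1 mm and push along the slot axis.

Request:
step_arm --pt "-0.01 -0.04 0" --pt "0.056 0.006 -0.106" --pt "0.056 0.006 -0.106" --pt "0.056 0.006 -0.106" --pt "0.056 0.006 -0.106" --pt "0.056 0.006 -0.106" --pt "0 0 0" --turn '[0, 0, 0, 0, 0, 0, 0]' --newtons 20

```text
time: 7.95
ee_pos: [0.5576, -0.0895, 0.1597]
eef_rot: [0.999, 0.039, -0.0, 0.0]
ft_force: [0.5, -0.4, -2.0]
width: 0.0101
grip_force: 20.0
```

Request:
step_arm --pt "0.056 0.006 -0.106" --pt "0.056 0.006 -0.106" --pt "0.056 0.006 -0.106" --pt "0 0 0" --turn '[0, 0, 0, 0]'

```text
time: 8.35
ee_pos: [0.562, -0.0891, 0.1518]
eef_rot: [0.999, 0.039, -0.0, 0.0]
ft_force: [-1.3, -1.5, -3.8]
width: 0.0098
grip_force: 20.0
```

Request:
step_arm --pt "0.056 0.006 -0.106" --pt "0.056 0.006 -0.106" --pt "0 0 0" --turn '[0, 0, 0]'

```text
time: 8.65
ee_pos: [0.5656, -0.0888, 0.1489]
eef_rot: [0.999, 0.039, 0.001, 0.001]
ft_force: [-7.6, -1.7, 13.6]
width: 0.01
grip_force: 20.0
```

```bash
cat > chk.py <<'E'
from h import *
w=shot('wrist'); s=read_state(); print(s['time'],s['ee_pos'],s['eef_rot'],s['ft_force'],s['torque'],s['width'])
C=cloud(w);n=np.array([-.46542072,-.05176363,.8835746]);yp=np.array([-.11054,.99387,0]); xp=np.cross(yp,n); M=np.array([.5823,-.0886,.1366])
D=C-M;X=D@xp*1e3;Y=D@yp*1e3;H=D@n*1e3
im=w['image']
print('M px',proj(w,M),'boss med H',np.median(H[(abs(H)<3)&(abs(X)<18)&(abs(Y)<18)]))
k=(abs(X)<16)&(abs(Y)<16)&(H>3)&(H<12); print('collar-ish',k.sum(),np.percentile(H[k],[10,50,90]),X[k].mean(),Y[k].mean()) if k.sum() else 0
E
python3 chk.py
```

```text
8.7 [ 0.56552854 -0.0887901   0.14889964] [9.99222166e-01 3.94212323e-02 8.54555561e-04 5.47369952e-04] [-6.72766028 -2.18512671 13.26294035] [-0.38929505  1.78406402  0.00648906] 0.009739386860975117
M px (np.float64(257.0885527427693), np.float64(202.87313125519694)) boss med H 0.041940729096242746
collar-ish 970 [4.71720742 6.56808304 7.80375307] 3.598556079491781 0.3201451871702949
```

The collar lies 6.5 mm above the boss, so its underside is seated, and it pushes back with about 15 N: the key is home. I now turn it clockwise (negative yaw).

Request:
step_arm --pt "-0.03 0 0.05" --pt "0 0 0" --pt "0 0 0" --pt "0 0 0" --pt "0 0 0" --pt "0 0 0" --pt "0 0 0" --turn '[0, -0.5, -0.5, -0.5, -0.5, -0.5, 0]' --newtons 12

```text
time: 9.4
ee_pos: [0.5651, -0.0867, 0.1492]
eef_rot: [0.994, -0.11, 0.001, -0.001]
ft_force: [-0.7, 4.6, 5.1]
width: 0.011
grip_force: 12.3
```

```bash
python3 chk.py; python3 -c "
from h import *
print(read_state()['joint_positions'].round(2))"
```

```text
9.45 [ 0.56510253 -0.08675021  0.14913989] [ 9.94073811e-01 -1.08699293e-01  9.86478245e-04 -8.65615334e-04] [-1.08847903  5.16031998  5.34077201] [1.48456203 0.23018713 0.18940607] 0.011355718967877697
M px (np.float64(252.03544845343464), np.float64(202.3430264886125)) boss med H 0.05585900705117291
collar-ish 999 [4.91870402 7.1214369  8.48601326] 3.2500828914865583 -0.38005771675650435
[ 0.49  0.31 -0.49  1.68  0.15  1.19 -1.83]
```

Joint 7 stands at -1.83 and would reach its limit, so I let go, flip the gripper half a turn above the key and grip again.

Request:
step_arm --pt "0 0 0" --pt "0 0 0" --pt "0 0 0.5" --pt "0 0 0.8" --pt "0 0 0.7" --pt "0 0 0" --pt "0 0 0" --pt "0 0 0" --pt "0 0 0" --pt "0 0 0" --pt "0 0 0" --turn '[0, 0, 0, 0, 0, 1, 1, 1, 1, 1, 1]' --grip 0.6

```text
time: 10.55
ee_pos: [0.5643, -0.0891, 0.1992]
eef_rot: [0.968, 0.249, 0.0, 0.0]
ft_force: [0.1, 0.5, -0.3]
width: 0.0351
grip_force: 0.0
```

Request:
step_arm --pt "0 0 0" --pt "0 0 0" --pt "0 0 0" --pt "0 0 0" --pt "0 0 0" --pt "0 0 0" --pt "0 0 0" --pt "0 0 0" --pt "0 0 0" --pt "0 0 0" --pt "0 0 0" --pt "0 0 0" --turn '[1, 1, 1, 1, 1, 1, 1, 1, 1, 1, 1, 1]'

```text
time: 11.75
ee_pos: [0.5643, -0.0892, 0.1991]
eef_rot: [0.564, 0.826, -0.0, 0.0]
ft_force: [-0.3, -0.4, -1.1]
width: 0.0347
grip_force: 0.0
```

Request:
step_arm --pt "0 0 0" --pt "0 0 0" --pt "0 0 0" --pt "0 0 0" --pt "0 0 0" --pt "0 0 0" --pt "0 0 0" --pt "0 0 0" --pt "0 0 0" --pt "0 0 0" --turn '[1, 1, 1, 1, 1, 1, 1, 1, 0.2, 0]'

```text
time: 12.75
ee_pos: [0.5642, -0.089, 0.1987]
eef_rot: [0.11, 0.994, -0.0, 0.0]
ft_force: [-0.6, 0.8, 0.3]
width: 0.035
grip_force: 0.0
```

```bash
cat > bow.py <<'E'
from h import *
w=shot('wrist');t=shot('top');sc=shot('scene'); s=read_state(); print(s['time'],s['ee_pos'],s['eef_rot'],s['ft_force'],s['width'],s['joint_positions'].round(2))
n=np.array([-.46542072,-.05176363,.8835746]);yp=np.array([-.11054,.99387,0]); xp=np.cross(yp,n); M=np.array([.5823,-.0886,.1366])
for nm,c in(('wrist',w),('top',t),('scene',sc)):
    D=cloud(c)-M;X=D@xp*1e3;Y=D@yp*1e3;H=D@n*1e3
    k=(np.hypot(X,Y)<22)&(H>20)&(H<53); col=c['image'].astype(int); k&=col.sum(-1)>240
    if k.sum()<8: print(nm,k.sum()); continue
    P=np.stack([X[k],Y[k]],-1).astype(np.float32); (cx,cy),(a,b),an=cv2.minAreaRect(P)
    wv,v=np.linalg.eigh(np.cov(P.T)); ang=np.arctan2(v[1,1],v[0,1]); ang=(ang+np.pi/2)%np.pi-np.pi/2
    print(nm,k.sum(),'rect',(cx,cy),(a,b),an,'pca angle',ang, 'sd',np.sqrt(wv),'Hmax',H[k].max())
E
python3 bow.py
```

```text
12.9 [ 0.56416603 -0.08873071  0.19853595] [ 1.10220291e-01  9.93907177e-01 -4.52404863e-05  9.17711035e-05] [-0.25048334  0.81653183  0.48038336] 0.034488204291987845 [ 0.84  0.37 -0.94  1.6   0.31  1.33  1.2 ]
wrist 1048 rect (-6.21573543548584, -0.635319709777832) (11.822333335876465, 31.79973030090332) 75.98481750488281 pca angle -0.21223042402906778 sd [3.4252589  8.87790162] Hmax 52.98947232830913
top 0
scene 73 rect (-3.752866744995117, 0.8488264083862305) (10.733722686767578, 34.86542892456055) 75.08793640136719 pca angle -0.3301280105989397 sd [3.1898232  8.94415781] Hmax 52.15243793752738
```

Request:
step_arm --pt "-0.06 0 -0.5" --pt "-0.06 0 -0.8" --pt "0 0 -0.66" --pt "0 0 0" --pt "0 0 0" --turn '[0, 0, 0, 0, 0]'

```text
time: 13.4
ee_pos: [0.561, -0.0885, 0.1491]
eef_rot: [0.109, 0.994, 0.0, -0.0]
ft_force: [-0.0, -0.3, 0.4]
width: 0.035
grip_force: 0.0
```

Request:
step_arm --pt "0 0 0" --pt "0 0 0" --pt "0 0 0" --pt "0.04 0 0" --pt "0.04 0 0" --pt "0 0 0" --pt "0 0 0" --pt "0 0 0" --pt "0 0 0" --pt "0 0 0" --turn '[0, 0, 0, -0.5, -0.5, -0.5, -0.5, -0.5, -0.5, 0]' --grip 1 --newtons 12

```text
time: 14.4
ee_pos: [0.5638, -0.0856, 0.1502]
eef_rot: [0.285, 0.959, 0.002, 0.0]
ft_force: [-0.2, 7.7, 2.4]
width: 0.0155
grip_force: 12.9
```

```bash
python3 bow.py
```

```text
14.55 [ 0.56385578 -0.08554608  0.15021971] [2.83850218e-01 9.58866990e-01 1.72215639e-03 4.27988070e-04] [-0.12714251  7.55103319  2.16830897] 0.015563958100621094 [ 0.78  0.39 -0.86  1.67  0.31  1.23  0.84]
wrist 1218 rect (-10.490907669067383, 4.263959884643555) (20.669723510742188, 21.45367431640625) 60.40815353393555 pca angle -0.39980065915136365 sd [2.93310804 5.50062098] Hmax 52.976463764070324
top 0
scene 32 rect (5.313117504119873, -6.694852828979492) (25.8057861328125, 8.316061973571777) 47.16214370727539 pca angle 0.8434945417374431 sd [2.26659906 7.98492278] Hmax 50.390572245563256
```

Request:
step_arm --pt "0 0 0" --pt "0 0 0" --pt "0 0 0" --pt "0 0 0" --pt "0 0 0" --pt "0 0 0" --pt "0 0 0" --pt "0 0 0" --pt "0 0 0" --turn '[-0.5, -0.5, -0.5, -0.5, -0.5, -0.5, -0.5, -0.5, 0]'

```text
time: 15.45
ee_pos: [0.5653, -0.0856, 0.1512]
eef_rot: [0.505, 0.863, 0.003, 0.002]
ft_force: [3.4, 6.5, 5.4]
width: 0.0198
grip_force: 13.4
```

```bash
python3 bow.py; python3 -c "
from h import *
w=load('wrist');t=load('scene');u,v=map(int,proj(w,[.5665,-.0905,.165]));p,q=map(int,proj(t,[.5665,-.0905,.16]));print(u,v,p,q)
A=cv2.resize(w['image'][v-70:v+70,u-70:u+70,::-1],(400,400),interpolation=cv2.INTER_CUBIC);B=cv2.resize(t['image'][q-25:q+25,p-25:p+25,::-1],(400,400),interpolation=cv2.INTER_CUBIC)
cv2.imwrite('pics/i.png',np.hstack([A,B]))"
```

```text
15.6 [ 0.5652917  -0.08557324  0.15119986] [0.50367319 0.86388918 0.0025287  0.00155231] [3.94769337 7.60623651 5.71294456] 0.019712162711437605 [ 0.72  0.36 -0.78  1.67  0.27  1.21  0.39]
wrist 1457 rect (2.331878662109375, 10.744548797607422) (17.255495071411133, 40.155391693115234) 77.23068237304688 pca angle -0.8693852919700253 sd [2.55489673 5.45239204] Hmax 52.74036947858703
top 0
scene 16 rect (0.7889089584350586, -6.39080810546875) (25.656888961791992, 6.762734889984131) 22.71405029296875 pca angle 0.3189694353530452 sd [1.87130659 8.98032626] Hmax 32.806251208115576
255 257 234 206
```

View pics/i.png

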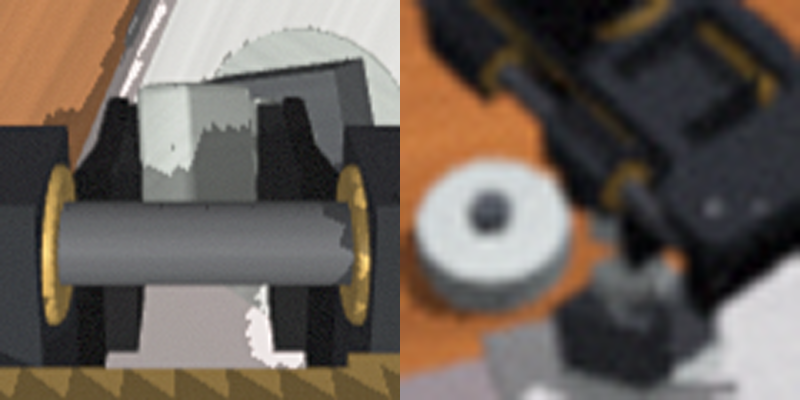

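The bow, at crop px (190,120), follows the pads, so I keep turning to the stop.

Request:
step_arm --pt "0 0 0" --pt "0 0 0" --pt "0 0 0" --pt "0 0 0" --pt "0 0 0" --pt "0 0 0" --pt "0 0 0" --pt "0 0 0" --pt "0 0 0" --turn '[-0.5, -0.5, -0.5, -0.5, -0.5, -0.5, -0.5, -0.5, -0.3]'

```text
time: 16.5
ee_pos: [0.566, -0.0862, 0.1518]
eef_rot: [0.708, 0.706, 0.003, 0.002]
ft_force: [4.0, 3.9, 8.7]
width: 0.0219
grip_force: 13.3
```

Request:
step_arm --pt "0 0 0" --pt "0 0 0" --pt "0 0 0" --pt "0 0 0" --turn '[-0.5, -0.5, -0.5, 0]'

```text
time: 16.9
ee_pos: [0.5656, -0.0873, 0.1517]
eef_rot: [0.769, 0.639, 0.003, 0.002]
ft_force: [2.8, 2.2, 7.8]
width: 0.0232
grip_force: 13.2
```

Request:
step_arm --pt "0 0 0" --pt "0 0 0" --pt "0 0 0" --pt "0 0 0" --turn '[-0.5, -0.5, -0.5, 0]'

```text
time: 17.3
ee_pos: [0.5645, -0.0886, 0.1513]
eef_rot: [0.824, 0.567, 0.001, 0.001]
ft_force: [-0.3, -0.1, 9.2]
width: 0.0248
grip_force: 12.4
```

```bash
python3 bow.py; python3 -c "
from h import *
print(read_state()['torque'])"
```

```text
17.45 [ 0.56453448 -0.08861245  0.15123489] [0.8232112  0.56773199 0.00129242 0.00142539] [-0.42732524  0.17774919  8.67852961] 0.024930078567025588 [ 0.61  0.33 -0.64  1.67  0.21  1.2  -0.44]
wrist 1929 rect (0.42409276962280273, 6.917420387268066) (30.104969024658203, 10.94721508026123) 83.24334716796875 pca angle -1.5592858969688557 sd [2.01116515 7.13570255] Hmax 52.07716722686895
top 0
scene 2
[-0.02457198 -0.23092808  0.31533742]
```

Request:
step_arm --pt "0 0 0" --pt "0 0 0" --pt "0 0 0" --pt "0 0 0" --pt "0 0 0" --turn '[0, -0.5, -0.5, -0.5, 0]' --newtons 18

```text
time: 17.95
ee_pos: [0.5643, -0.0892, 0.1517]
eef_rot: [0.872, 0.49, 0.001, 0.002]
ft_force: [-3.5, -2.6, 12.7]
width: 0.0256
grip_force: 19.3
```

```bash
python3 bow.py; python3 -c "
from h import *
print(read_state()['torque'])"
```

```text
18.1 [ 0.56423743 -0.08927432  0.1516318 ] [0.87102336 0.49123804 0.00096156 0.00160589] [-3.76565545 -1.74204341 13.34484179] 0.025853752921883678 [ 0.59  0.32 -0.61  1.68  0.2   1.2  -0.61]
wrist 2042 rect (2.0708837509155273, 3.765493392944336) (36.07001876831055, 10.480591773986816) 86.51887512207031 pca angle 1.5427950906915608 sd [1.78346858 7.26790708] Hmax 51.88348720801804
top 0
scene 19 rect (8.524677276611328, 12.235109329223633) (5.2054572105407715, 15.965429306030273) 4.011821746826172 pca angle -1.4711382352963343 sd [1.5090149  5.18800931] Hmax 28.385624337539742
[-0.31323518  0.50507454  0.48446137]
```

Request:
step_arm --pt "0 0 0" --pt "0 0 0" --pt "0 0 0" --pt "0 0 0" --turn '[-0.5, -0.5, -0.5, 0]'

```text
time: 18.5
ee_pos: [0.5637, -0.09, 0.1518]
eef_rot: [0.912, 0.41, 0.0, 0.002]
ft_force: [-8.3, -3.9, 16.5]
width: 0.0263
grip_force: 20.5
```

```bash
python3 bow.py; python3 -c "
from h import *
print(read_state()['torque'])"
```

```text
18.65 [ 0.56374887 -0.09002184  0.15179298] [9.11774012e-01 4.10688307e-01 4.46660309e-04 1.75092309e-03] [-7.08260125 -3.87567334 16.78322455] 0.02650053873632223 [ 0.57  0.32 -0.58  1.68  0.19  1.2  -0.79]
wrist 2178 rect (4.528200149536133, 7.1652703285217285) (29.210174560546875, 10.337335586547852) 88.14762878417969 pca angle 1.5429667846017079 sd [1.5908625  7.19289279] Hmax 51.87960966411854
top 0
scene 38 rect (9.887219429016113, 10.035285949707031) (9.248678207397461, 19.046024322509766) 23.41228485107422 pca angle -1.5400794170313943 sd [1.66007896 5.75767152] Hmax 38.64081077383393
[-0.76268957  1.23102155  0.50167276]
```

The bow angle no longer changes (-1.60 rad) while the torque rises, so the latch is at its stop. I release and rise.

Request:
step_arm --pt "0 0 0" --pt "0 0 0" --pt "0 0 0" --pt "0 0 0.6" --pt "0 0 0.9" --pt "0 0 0.9" --pt "0 0 0.9" --pt "0 0 0.7" --pt "0 0 0" --turn '[0, 0, 0, 0, 0, 0, 0, 0, 0]' --grip 0.54

```text
time: 19.55
ee_pos: [0.5645, -0.0882, 0.2528]
eef_rot: [0.912, 0.411, 0.002, 0.001]
ft_force: [-0.1, 0.5, -0.0]
width: 0.0399
grip_force: 0.0
```

```bash
python3 bow.py; python3 chk.py
python3 - <<'E'
from h import *
# pull & catch geometry from top and scene
n=np.array([-.46542072,-.05176363,.8835746]);yp=np.array([-.11054,.99387,0]); xp=np.cross(yp,n); c0=np.array([ 0.61502795,-0.00963911,0.1298461])
M=np.array([.5830,-.0882,.1362]); O=M-.028*n+.115*xp+.055*yp; print('hinge',O)
pull=O+.038*n-.148*xp+.035*yp; print('pull',pull)
xm=np.array([yp[1],-yp[0],0])
for nm in('top','scene'):
    C=cloud(load(nm)); D=C-O
    a=D@xm*1e3;b=D@yp*1e3;z=C[...,2]*1e3
    k=(b>80)&(b<170)&(z>185)&(abs(a)<150)&(z<300)
    if nm=='scene': k&=(C[...,0]>.5)
    for lo in range(-150,80,15):
        q=k&(a>=lo)&(a<lo+15)
        if q.sum()>2: print(nm,lo,q.sum(),'y',b[q].min().round(),b[q].max().round(),'z',z[q].min().round(),z[q].max().round())
    k=(np.linalg.norm(C-pull,axis=-1)<.02)&(((C-c0)@n)>.02); print(nm,'pull pts',k.sum(),(D[k]@xp).mean() if k.sum() else 0,((D[k]@yp).min(),(D[k]@yp).max()) if k.sum() else 0)
for th in np.arange(0,1.5,.1):
    r=np.array([(pull-O)@xm,(pull-O)[2]]); c,s=np.cos(th),np.sin(th); p=(c*r[0]+s*r[1], -s*r[0]+c*r[1]); print(round(th,1),np.round(p[0]*1e3),'z',np.round((p[1]+O[2])*1e3))
E
```

```text
19.7 [ 0.56287997 -0.08844303  0.24891496] [ 9.11603026e-01  4.11071597e-01 -1.95772564e-04 -1.66244989e-04] [-0.08306269 -0.17372901 -0.18590439] 0.03994289869168621 [ 0.58  0.25 -0.6   1.55  0.14  1.39 -0.75]
wrist 1248 rect (-4.661074161529541, 1.0117530822753906) (13.271878242492676, 30.07831382751465) 2.3758187294006348 pca angle -1.5098360498010184 sd [2.80489306 8.70620602] Hmax 52.99345406275252
top 0
scene 150 rect (-0.8931245803833008, 1.9293327331542969) (13.483710289001465, 29.93671417236328) 0.20949997007846832 pca angle 1.5687530196833857 sd [2.52130165 8.72673464] Hmax 50.57974308959992
19.75 [ 0.56270016 -0.08854166  0.24856507] [ 9.11625230e-01  4.11022004e-01 -4.81934188e-04 -3.45697395e-04] [-0.28464636  0.23198611  0.33756009] [-0.0293665  -0.05026884 -0.00167364] 0.03967637888032827
M px (np.float64(272.54201789331944), np.float64(171.00830219918086)) boss med H 0.15920950458736688
collar-ish 454 [5.33873573 7.59156813 8.98727942] 2.7535850676155254 1.9005166528724984
hinge [ 0.69094028 -0.02085568  0.16531322]
pull [ 0.53941797 -0.00249246  0.12958219]
top -105 
[... 417 characters left out ...]
 y 111.0 119.0 z 231.0 284.0
scene -75 23 y 111.0 120.0 z 278.0 285.0
scene -60 21 y 111.0 120.0 z 278.0 286.0
scene -45 26 y 111.0 120.0 z 279.0 287.0
scene -30 25 y 110.0 119.0 z 279.0 288.0
scene -15 69 y 105.0 150.0 z 188.0 289.0
scene 0 205 y 106.0 151.0 z 187.0 288.0
scene 15 43 y 141.0 150.0 z 185.0 251.0
scene pull pts 47 -0.14235554123554667 (np.float64(0.02902743249699859), np.float64(0.04128378037208471))
0.0 -149.0 z 130.0
0.1 -151.0 z 145.0
0.2 -153.0 z 160.0
0.3 -152.0 z 175.0
0.4 -151.0 z 190.0
0.5 -148.0 z 205.0
0.6 -143.0 z 220.0
0.7 -137.0 z 234.0
0.8 -129.0 z 247.0
0.9 -120.0 z 259.0
1.0 -110.0 z 271.0
1.1 -99.0 z 282.0
1.2 -87.0 z 291.0
1.3 -74.0 z 299.0
1.4 -60.0 z 306.0
```

The key stays in the latch with its bow across the slope. Next I move over the pull with the closing line along the hinge axis, and check how deep the key sits.

Request:
step_arm --pt "-0.13 0.4 0" --pt "-0.13 0.5 -0.3" --pt "-0.13 0.5 -0.35" --pt "-0.13 0.5 -0.35" --pt "-0.13 0.5 -0.35" --pt "-0.13 0.5 -0.35" --pt "-0.13 0.44 -0.2" --pt "0 0.1 -0.05" --pt "0 0 0" --pt "0 0 0" --turn '[-0.75, -0.75, -0.75, -0.75, -0.75, -0.75, -0.75, -0.87, 0, 0]'

```text
time: 20.75
ee_pos: [0.5401, -0.0029, 0.2001]
eef_rot: [0.998, 0.058, -0.0, 0.0]
ft_force: [-0.2, -0.5, 0.3]
width: 0.04
grip_force: 0.0
```

Run:
```python
from h import *
w=shot('wrist'); s=read_state(); print(s['time'],s['ee_pos'],s['eef_rot'],s['joint_positions'].round(2))
n=np.array([-.46542072,-.05176363,.8835746]);yp=np.array([-.11054,.99387,0]); xp=np.cross(yp,n);M=np.array([.5830,-.0882,.1362]); O=M-.028*n+.115*xp+.055*yp
pull=O+.038*n-.148*xp+.035*yp
C=cloud(w);D=C-O;X=D@xp*1e3;Y=D@yp*1e3;H=D@n*1e3
k=(abs(X+148)<14)&(abs(Y-35)<14)&(H>30)&(H<55); print('pull',k.sum(),X[k].min(),X[k].max(),Y[k].min(),Y[k].max(),H[k].max(),'px',proj(w,pull))
k=(abs(X+115)<30)&(abs(Y+55)<30)&(H>20)
print('key H hist',np.histogram(H[k],np.arange(20,84,4)))
c=k&(H>33)&(H<48);print(X[c].mean(),Y[c].mean(),np.percentile(H[c],[5,25,50,75,95]))
b=k&(abs(H-28)<3);print('boss H',np.median(H[b]))
save(w,'j',None,1.2)
```

```text
20.8 [ 0.54027196 -0.00298062  0.20029929] [ 9.98344965e-01  5.75087708e-02 -2.65769896e-04  4.21083795e-05] [ 0.43  0.21 -0.57  1.69  0.12  1.28 -1.62]
pull 396 -153.44508557005022 -138.57799892280173 28.76524094532476 40.43387032186446 49.8308754187261 px (np.float64(254.9887913262086), np.float64(200.155605583563))
key H hist (array([ 227,  294, 1058,  291,  399,   67,   62,  132,  221,  241,  228,
        242,  255,  271,  517]), array([20, 24, 28, 32, 36, 40, 44, 48, 52, 56, 60, 64, 68, 72, 76, 80]))
-113.19713200037813 -52.42930067595099 [33.94951918 35.66834789 36.60033283 37.62176139 45.23602788]
boss H 28.785712068711675
```

View pics/j.png

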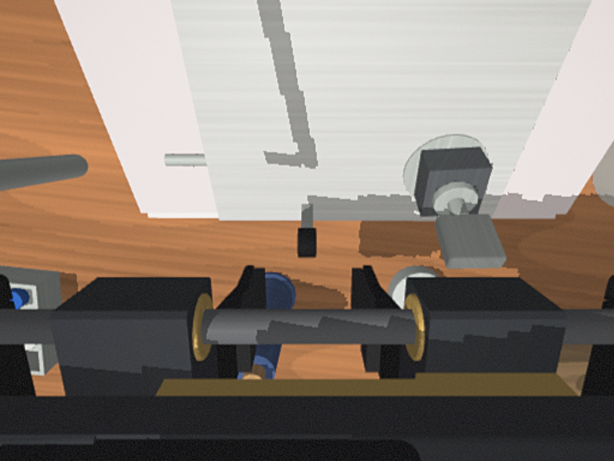

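Pull at px (307,242), straight below the fingers. The collar reads up to 1.8 mm proud of the boss, so I first press the key fully home with closed fingertips.

Request:
step_arm --pt "0 -0.3 0.1" --pt "0 -0.6 0.1" --pt "0 -0.7 0.1" --pt "0.05 -0.7 0" --pt "0.05 -0.7 0" --pt "0.1 -0.57 0" --pt "0 0 0" --pt "0.14 0.015 -0.265" --pt "0.14 0.015 -0.265" --pt "0.14 0.015 -0.265" --pt "0 0 0" --turn '[0, 0, 0, 0, 0, 0, 0, 0, 0, 0, 0]' --grip 1

```text
time: 21.9
ee_pos: [0.5557, -0.0898, 0.1867]
eef_rot: [0.998, 0.057, -0.001, -0.0]
ft_force: [0.3, 0.2, 0.5]
width: 0.0001
grip_force: 0.0
```

Request:
step_arm --pt "0.037 0.004 -0.07" --pt "0.037 0.004 -0.07" --pt "0.037 0.004 -0.07" --pt "0 0 0" --turn '[0, 0, 0, 0]'

```text
time: 22.3
ee_pos: [0.5586, -0.0904, 0.1828]
eef_rot: [0.998, 0.056, -0.0, 0.0]
ft_force: [-0.1, 0.3, -0.2]
width: 0.0005
grip_force: 0.0
```

Request:
step_arm --pt "0.037 0.004 -0.07" --pt "0.037 0.004 -0.07" --pt "0.0 0.0 0" --pt "0 0 0" --turn '[0, 0, 0, 0]'

```text
time: 22.7
ee_pos: [0.5609, -0.0905, 0.1803]
eef_rot: [0.998, 0.056, 0.001, 0.0]
ft_force: [-2.3, -0.2, 6.6]
width: 0.0003
grip_force: 3.2
```

Request:
step_arm --pt "0.02 0.002 -0.04" --pt "0.0 0.0 0" --turn '[0, 0]'

```text
time: 22.9
ee_pos: [0.5617, -0.0906, 0.1801]
eef_rot: [0.998, 0.056, 0.001, 0.001]
ft_force: [-2.8, -1.4, 12.0]
width: 0.0003
grip_force: 5.9
```

Request:
step_arm --pt "-0.28 -0.03 0.5" --pt "-0.28 -0.03 0.56" --pt "0 0 0.2" --pt "0 0.5 0" --pt "-0.1 0.8 0" --pt "-0.1 0.8 0" --pt "-0.14 0.8 0" --pt "0 0.5 -0.2" --pt "0 0.18 -0.2" --pt "0 0 0" --pt "0 0 0" --turn '[0, 0, 0, 0, 0, 0, 0, 0, 0, 0, 0]'

```text
time: 24.0
ee_pos: [0.5385, -0.0031, 0.1995]
eef_rot: [0.998, 0.056, -0.0, 0.0]
ft_force: [0.3, -0.2, -0.6]
width: 0.0004
grip_force: 0.0
```

Request:
step_arm --pt "0 0 0" --pt "0 0 0" --pt "0 0 0" --pt "0 0 -0.5" --pt "0 0 -0.8" --pt "0 0 -0.8" --pt "0 0 -0.6" --pt "0 0 -0.3" --pt "0 0 0" --pt "0 0 0" --turn '[0, 0, 0, 0, 0, 0, 0, 0, 0, 0]' --grip 0.55

```text
time: 25.0
ee_pos: [0.5389, -0.0021, 0.1254]
eef_rot: [0.998, 0.056, 0.0, 0.0]
ft_force: [-0.3, 0.4, 0.3]
width: 0.0389
grip_force: 0.0
```

Request:
step_arm --pt "0 0 -0.14" --pt "0 0 0" --pt "0 0 0" --pt "0 0 0" --pt "0 0 0" --pt "0 0 0" --turn '[0, 0, 0, 0, 0, 0]' --grip 1 --newtons 35

```text
time: 25.6
ee_pos: [0.5386, -0.0021, 0.1216]
eef_rot: [0.998, 0.056, 0.0, 0.0]
ft_force: [-0.5, 0.7, 0.8]
width: 0.0118
grip_force: 35.0
```

Run:
```python
from h import *
s=read_state();print(s['ee_pos'],s['width'])
r=np.array([-.149,-.0357]);
def p(t): c,q=np.cos(t),np.sin(t); return np.array([c*r[0]+q*r[1],-q*r[0]+c*r[1]])
ts=np.arange(0,1.57,.06)
for a,b in zip(ts[:-1],ts[1:]):
    d=(p(b)-p(a))/.025; print(round(b,2),[round(d[0]*.9939,2),round(d[0]*.1105,2),round(d[1],2)])
```

```text
[ 0.53862059 -0.00208012  0.12164797] 0.01182655422369874
0.06 [np.float64(-0.07), np.float64(-0.01), np.float64(0.36)]
0.12 [np.float64(-0.05), np.float64(-0.01), np.float64(0.36)]
0.18 [np.float64(-0.03), np.float64(-0.0), np.float64(0.37)]
0.24 [np.float64(-0.01), np.float64(-0.0), np.float64(0.37)]
0.3 [np.float64(0.01), np.float64(0.0), np.float64(0.37)]
0.36 [np.float64(0.03), np.float64(0.0), np.float64(0.37)]
0.42 [np.float64(0.06), np.float64(0.01), np.float64(0.36)]
0.48 [np.float64(0.08), np.float64(0.01), np.float64(0.36)]
0.54 [np.float64(0.1), np.float64(0.01), np.float64(0.35)]
0.6 [np.float64(0.12), np.float64(0.01), np.float64(0.35)]
0.66 [np.float64(0.14), np.float64(0.02), np.float64(0.34)]
0.72 [np.float64(0.16), np.float64(0.02), np.float64(0.33)]
0.78 [np.float64(0.18), np.float64(0.02), np.float64(0.32)]
0.84 [np.float64(0.2), np.float64(0.02), np.float64(0.31)]
0.9 [np.float64(0.22), np.float64(0.02), np.float64(0.3)]
0.96 [np.float64(0.23), np.float64(0.03), np.float64(0.28)]
1.02 [np.float64(0.25), np.float64(0.03), np.float64(0.27)]
1.08 [np.float64(0.27), np.float64(0.03), np.float64(0.25)]
1.14 [np.float64(0.28), np.float64(0.03), np.float64(0.24)]
1.2 [np.float64(0.29), np.float64(0.03), np.float64(0.22)]
1.26 [np.float64(0.31), np.float64(0.03), np.float64(0.2)]
1.32 [np.float64(0.32), np.float64(0.04), np.float64(0.18)]
1.38 [np.float64(0.33), np.float64(0.04), np.float64(0.16)]
1.44 [np.float64(0.34), np.float64(0.04), np.float64(0.14)]
1.5 [np.float64(0.34), np.float64(0.04), np.float64(0.12)]
1.56 [np.float64(0.35), np.float64(0.04), np.float64(0.1)]
```

Request:
step_arm --pt "-0.07 -0.01 0.36" --pt "-0.05 -0.01 0.36" --pt "-0.03 0 0.37" --pt "-0.01 0 0.37" --pt "0 0 0" --turn '[0, 0, 0, 0, 0]'

```text
time: 26.1
ee_pos: [0.5343, -0.0026, 0.159]
eef_rot: [0.998, 0.056, 0.0, 0.0]
ft_force: [0.5, 2.2, -5.2]
width: 0.0117
grip_force: 35.0
```

Request:
step_arm --pt "0.01 0 0.37" --pt "0.03 0 0.37" --pt "0.06 0.01 0.36" --pt "0.08 0.01 0.36" --pt "0.1 0.01 0.35" --pt "0.12 0.01 0.35" --pt "0 0 0" --turn '[0, 0, 0, 0, 0, 0, 0]'

```text
time: 26.8
ee_pos: [0.5447, -0.0014, 0.2131]
eef_rot: [0.998, 0.056, 0.0, -0.0]
ft_force: [-2.9, 2.3, -4.2]
width: 0.0115
grip_force: 35.0
```

```bash
cat > pan.py <<'E'
from h import *
# panel opening from the scene/top depth: fit plate points near its expected sweep
n0=np.array([-.46542072,-.05176363,.8835746]);yp=np.array([-.11054,.99387,0]); xp=np.cross(yp,n0);M=np.array([.5830,-.0882,.1362]); O=M-.028*n0+.115*xp+.055*yp
xm=np.array([yp[1],-yp[0],0])
s=read_state();print(s['time'],s['ee_pos'],s['eef_rot'],s['ft_force'],s['width'])
for nm in('top','scene'):
    D=cloud(shot(nm))-O;a=D@xm;b=D@yp;z=D[...,2]
    r=np.hypot(a,z);el=np.arctan2(z,-a)
    k=(abs(b)<.1)&(r>.03)&(r<.165)&(a<.02)
    h,e=np.histogram(el[k]+.489,np.arange(-.1,2.2,.05)); i=np.argsort(h)[-3:]; print(nm,'opening hist',[(round(e[j]+.025,2),h[j]) for j in i])
    c=(b>.105)&(b<.125)&(z>.02)&(a<-.02)&(a>-.13)&(z<.25)
    for lo in range(-120,-20,20):
        q=c&(a*1e3>=lo)&(a*1e3<lo+20)
        if q.sum()>2: print('  catch a',lo,q.sum(),'z',((z[q].min()+O[2])*1e3).round(),((z[q].max()+O[2])*1e3).round())
E
python3 pan.py
```

```text
26.8 [ 0.54473735 -0.00140409  0.21309121] [ 9.98409932e-01  5.63701618e-02  1.09997100e-04 -3.16158925e-06] [-2.87886159  2.26964746 -4.23223526] 0.011450955771218338
top opening hist [(np.float64(0.73), np.int64(41)), (np.float64(0.68), np.int64(170)), (np.float64(0.63), np.int64(294))]
  catch a -120 57 z 322.0 328.0
  catch a -100 19 z 268.0 284.0
  catch a -80 38 z 277.0 286.0
  catch a -60 34 z 278.0 287.0
  catch a -40 36 z 279.0 288.0
scene opening hist [(np.float64(0.73), np.int64(333)), (np.float64(0.68), np.int64(1007)), (np.float64(0.63), np.int64(1902))]
  catch a -120 126 z 283.0 329.0
  catch a -100 43 z 228.0 284.0
  catch a -80 28 z 276.0 287.0
  catch a -60 33 z 279.0 286.0
  catch a -40 31 z 278.0 287.0
```

Request:
step_arm --pt "0.14 0.02 0.34" --pt "0.16 0.02 0.33" --pt "0.18 0.02 0.32" --pt "0.2 0.02 0.31" --pt "0.22 0.02 0.3" --pt "0 0 0" --turn '[0, 0, 0, 0, 0, 0]'

```text
time: 27.5
ee_pos: [0.5679, 0.0012, 0.2531]
eef_rot: [0.998, 0.056, 0.001, -0.0]
ft_force: [-2.1, 3.9, -3.3]
width: 0.0117
grip_force: 35.0
```

Request:
step_arm --pt "0.23 0.03 0.28" --pt "0.25 0.03 0.27" --pt "0.27 0.03 0.25" --pt "0.28 0.03 0.24" --pt "0 0 0" --turn '[0, 0, 0, 0, 0]'

```text
time: 28.0
ee_pos: [0.5938, 0.0041, 0.2787]
eef_rot: [0.998, 0.056, 0.001, -0.0]
ft_force: [-3.7, 4.0, -2.9]
width: 0.0117
grip_force: 35.0
```

```bash
python3 pan.py
```

```text
28.0 [0.59376229 0.00408934 0.2787463 ] [ 9.98409219e-01  5.63799060e-02  5.62287611e-04 -1.43480821e-04] [-3.668663    4.0098269  -2.93110173] 0.011682015083747421
top opening hist [(np.float64(-0.02), np.int64(57)), (np.float64(1.12), np.int64(66)), (np.float64(1.17), np.int64(269))]
  catch a -120 92 z 387.0 394.0
  catch a -100 88 z 387.0 395.0
  catch a -80 89 z 388.0 395.0
  catch a -60 18 z 389.0 394.0
scene opening hist [(np.float64(1.12), np.int64(443)), (np.float64(1.22), np.int64(847)), (np.float64(1.17), np.int64(2578))]
  catch a -120 48 z 389.0 394.0
  catch a -100 118 z 229.0 394.0
  catch a -80 127 z 263.0 394.0
  catch a -60 124 z 283.0 394.0
  catch a -40 33 z 282.0 290.0
```

Request:
step_arm --pt "0.29 0.03 0.22" --pt "0.31 0.03 0.2" --pt "0.32 0.04 0.18" --pt "0 0 0" --turn '[0, 0, 0, 0]'

```text
time: 28.5
ee_pos: [0.6161, 0.0066, 0.2933]
eef_rot: [0.998, 0.056, 0.0, -0.0]
ft_force: [-2.9, 4.3, -2.1]
width: 0.0118
grip_force: 35.0
```

Request:
step_arm --pt "0.33 0.04 0.16" --pt "0.34 0.04 0.14" --pt "0.34 0.04 0.12" --pt "0 0 0" --pt "0 0 0" --pt "0 0 0" --turn '[0, 0, 0, 0, 0, 0]'

```text
time: 29.1
ee_pos: [0.6407, 0.0094, 0.3037]
eef_rot: [0.998, 0.056, 0.0, 0.0]
ft_force: [-2.8, 4.1, -1.5]
width: 0.0118
grip_force: 35.0
```

```bash
python3 pan.py
```

```text
29.1 [0.64067889 0.00942668 0.30371423] [9.98410899e-01 5.63526612e-02 2.30133581e-04 3.50045327e-05] [-2.75452173  4.13575138 -1.47815891] 0.011778275884606422
top opening hist [(np.float64(1.48), np.int64(85)), (np.float64(-0.02), np.int64(106)), (np.float64(1.52), np.int64(160))]
  catch a -100 69 z 234.0 415.0
  catch a -80 80 z 259.0 415.0
  catch a -60 59 z 258.0 415.0
  catch a -40 33 z 281.0 415.0
scene opening hist [(np.float64(1.48), np.int64(520)), (np.float64(1.58), np.int64(798)), (np.float64(1.52), np.int64(2281))]
  catch a -100 36 z 234.0 283.0
  catch a -80 46 z 259.0 415.0
  catch a -60 53 z 254.0 415.0
  catch a -40 51 z 281.0 415.0
```

Panel at about 1.5 and the catch is down again (tooth at z 234 mm). I let the panel back onto it.

Request:
step_arm --pt "-0.34 -0.04 -0.12" --pt "-0.34 -0.04 -0.14" --pt "-0.33 -0.04 -0.16" --pt "-0.32 -0.04 -0.18" --pt "-0.1 -0.01 -0.06" --pt "0 0 0" --turn '[0, 0, 0, 0, 0, 0]'

```text
time: 29.8
ee_pos: [0.6085, 0.0058, 0.2891]
eef_rot: [0.998, 0.056, 0.006, -0.0]
ft_force: [15.1, 7.3, -1.6]
width: 0.0116
grip_force: 35.0
```

```bash
python3 pan.py
```

```text
29.8 [0.60854594 0.0057754  0.28907437] [ 9.98396375e-01  5.63180495e-02  5.72903822e-03 -3.64733094e-04] [15.09001474  7.31897688 -1.59054119] 0.011568016531492836
top opening hist [(np.float64(1.32), np.int64(45)), (np.float64(-0.02), np.int64(76)), (np.float64(1.27), np.int64(259))]
  catch a -120 109 z 359.0 405.0
  catch a -100 120 z 233.0 404.0
  catch a -80 95 z 240.0 406.0
  catch a -60 80 z 398.0 405.0
scene opening hist [(np.float64(1.38), np.int64(426)), (np.float64(1.32), np.int64(1308)), (np.float64(1.27), np.int64(2288))]
  catch a -120 27 z 400.0 404.0
  catch a -100 88 z 243.0 404.0
  catch a -80 126 z 237.0 405.0
  catch a -60 197 z 279.0 406.0
  catch a -40 38 z 280.0 403.0
```

The catch holds with 15 N. I take off the load, open and withdraw upwards.

Request:
step_arm --pt "0.08 0.01 0.05" --pt "0 0 0" --turn '[0, 0]' --newtons 10

```text
time: 30.1
ee_pos: [0.609, 0.0058, 0.2895]
eef_rot: [0.998, 0.056, 0.003, -0.0]
ft_force: [6.0, 5.8, -0.5]
width: 0.0117
grip_force: 10.0
```

Request:
step_arm --pt "0 0 0" --pt "0 0 0" --pt "0 0 0" --pt "0 0 0.4" --pt "0 0 0.8" --pt "0 0 0.9" --pt "0 0 0.9" --pt "0 0 0.8" --pt "0 0 0" --pt "0 0 0" --turn '[0, 0, 0, 0, 0, 0, 0, 0, 0, 0]' --grip 0.55

```text
time: 31.1
ee_pos: [0.6074, 0.0052, 0.3836]
eef_rot: [0.998, 0.056, 0.0, 0.0]
ft_force: [-0.8, 0.8, -0.3]
width: 0.0395
grip_force: 0.0
```

```bash
python3 pan.py; python3 -c "
from h import *
t=load('scene');cv2.imwrite('pics/k.png',cv2.resize(t['image'][110:320,90:370,::-1],(800,600),interpolation=cv2.INTER_CUBIC))"
```

```text
31.1 [0.60735159 0.0052374  0.38356954] [9.98419238e-01 5.62035305e-02 4.12534044e-04 1.31194804e-04] [-0.79831154  0.84648165 -0.25720484] 0.03945107756285588
top opening hist [(np.float64(1.22), np.int64(10)), (np.float64(1.32), np.int64(39)), (np.float64(1.27), np.int64(114))]
  catch a -100 42 z 236.0 286.0
  catch a -80 41 z 243.0 287.0
  catch a -60 13 z 279.0 285.0
scene opening hist [(np.float64(1.38), np.int64(539)), (np.float64(1.27), np.int64(1804)), (np.float64(1.32), np.int64(1807))]
  catch a -100 30 z 243.0 286.0
  catch a -80 59 z 239.0 286.0
  catch a -60 34 z 279.0 287.0
  catch a -40 29 z 281.0 287.0
```

View pics/k.png

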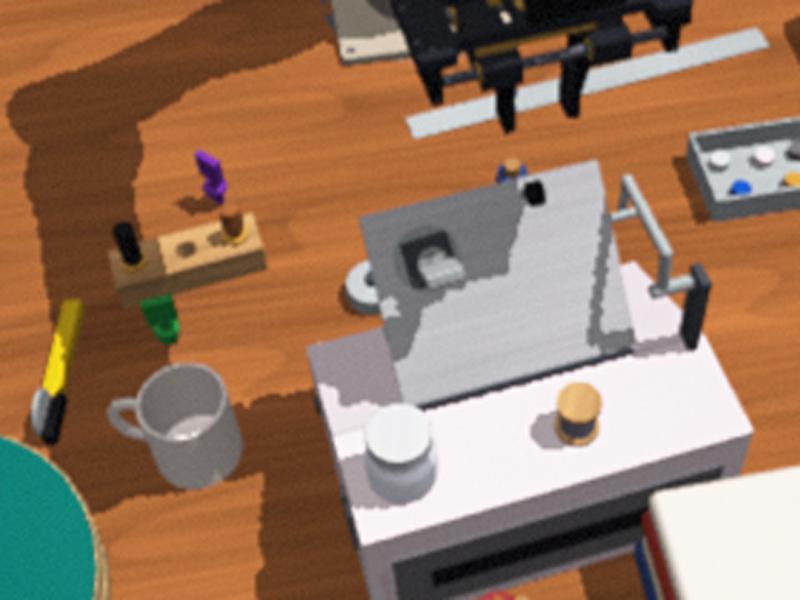

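The picture shows the panel standing open on the catch (ear and tooth at px (625,210)) and the key in the latch (430,260). Everything else is in place and the gripper is clear, so I hand in.

```bash
python3 -c "
from bench import *
print(close_job())"
```

```text
the job is handed in; nothing more can be done
None
```

The job is handed in at about 31 s: the key is home in the latch and turned clockwise to its stop, the panel rests open on the catch, and nothing else in the final view looks disturbed.

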